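# Hook the long spacer out of the heat sink

## Robot

A 6-joint arm with a two-finger parallel gripper is mounted at the origin on the work surface. World frame = base frame: x ahead of the robot, y to its left, z up, the work surface at z = 0. Lengths are in m, angles in rad, forces in N, time in s.
With the tool pointing down it reaches from about 0.25 to 0.725 m from the base axis. Payload 4 kg.
Tool frame: the origin (TCP) lies midway between the tips of the shut fingers; the grasp point (between the pads) lies bot.tcp_to_grasp behind it (bot.tcp_to_grasp is the distance from the TCP to the grasp point, in m); z points along the fingers, y is the line along which they close (so a half turn about z gives the same grasp; the last joint's range is limited). The gripper opens to 85 mm and grips with 20 to 120 N. Pads are 22 mm wide; open, the fingers measure 114 mm over their backs; the gripper's body (76 mm by 85 mm) begins 54 mm behind the grasp point. The pads swing forward as they close: fully open they stand 13 mm farther back than shut.
Start: joints at [-1.269, 0.241, 0.005, 1.335, 0, 1.571], TCP at [0.149, -0.477, 0.231] pointing down, gripper open.
Joint ranges: [-2.72, 2.72], [-1.05, 1.87], [-1.09, 1.28], [-1.99, 2.15], [-1.42, 1.44], [-3.14, 3.14]. Speed limits (rad/s): [2.79, 2.79, 3.14, 3.14, 3.14, 3.14].

## Interface

Orientations are given as a unit quaternion [x, y, z, w].
In Python, from workcell import readout, camera, bot gives the robot as it stands. The module is installed in compiled form; this text tells all that it offers.
- The arm moves only by the tool jog_arm, never from a script. Its argument "motion" is a list of rows, each an object of numbers: "x", "y", "z": the shift along the tool's x, y, z in mm; "spin": the turn about the tool's z in degrees; "fingers": the closure, from -1 (fully open) to 1 (shut). A call has 1 to 8 rows; each row is the pose to reach, as a shift and turn from the pose commanded when the call began, along the tool's axes at that moment; what a row does not reach only later rows make up. A row lasts 1/8 s, in which the tool goes at most 62.5 mm and 10.7 degrees, less where a joint would pass 70% of its speed; a pose out of reach is approached as far as the arm can. A call with a gripper value outside its range is refused whole. The fingers move at their own pace and stop on an object; the grip force is fixed at half the most. Time passes only in rows, so rows that repeat a pose let the fingers close. It gives the time, the measured TCP pose, the force, the opening and the grip force at its end, in the units of the state.
- readout.get_obs(): the state, without advancing time (a new reading comes with each control period).
- camera(name): name is "side" or "top"; returns a dict with "pixels" (384x512x3 uint8, red, green, blue), "K" (3x3 intrinsics, pixels), "dist" ([k1, k2, p1, p2, k3] as OpenCV has them; the pictures are not rectified), "rvec" (rotation vector, rad) and "tvec" (3), from world to camera coordinates, as OpenCV has them. Camera axes: x right, y down, z forward; pixel columns grow to the right and rows downward; lengths in m; the calibration is good to about 2 mm. A picture is of the moment at which its call begins. There is no depth.
- bot.job_done(): hands the job in; it is judged then, once.
The state is a dict: "clock": time; "joint_pos": joint angles; "joint_vel": joint speeds; "tau": joint torques, N m; "eef_pos": TCP position; "tool_rot": TCP orientation; "ft_force": force on the tool from outside, world axes, zero at the start; "ft_torque": the same for the moment, N m; "grip_width": finger opening in m; "grasp_force": force on a finger pad.
Only numpy, scipy, OpenCV 4.12 (cv2) and the standard library are available. Lean on these libraries where they do the work, as an engineer would, in place of code of your own. Each camera call takes 0.05 s, during which the arm holds its last target. There are 200 camera calls.

## Task

A long brass hex spacer has slipped deep between the fins of the heat sink. Take the hooked pick from its rest, reach its hook down behind the long spacer and drag the spacer along its slot until it lies on the bench wholly clear in front of the fins, without touching the spacer with the gripper. Leave the short spacer where it is, and lay the pick back in its rest as it was.

Things in the scene. Friction and masses are not known exactly. Their poses are not given: they have to be found in the camera images.
- pick_grip (a point): middle of the pick's level 120x14x14 mm wooden handle, lying 75 mm above the bench in two open notches (18 mm wide, flaring to 40) of a fixed rest, whose 8 mm posts, rims at 86 mm, stand at x = -50 and +50. x points along the shaft to the hook, z up: at x = 150 a blade 4 mm thick (x), 10 wide (y) hangs to 55 mm below the handle's centre. 110 g, balances at x = 16. Lift straight up.
- long_spacer_center (a point): centre (7 mm above the bench) of the loose long brass hex spacer, 45 mm long in its x (along the slot), 14 mm across flats, 65 g, lying on the bench in either outer slot of the heat sink; at least 25 mm free behind it at the start
- short_spacer_center (a point): centre of a like brass spacer that is only 18 mm long, lying in the other outer slot; to be left alone
- heatsink: fixed aluminium heat sink; origin on the bench under its middle, z up. Four fins along x from -61 to +61 mm, 6 mm thick, 30 high, at y = -45, -15, 15, 45; so three slots 24 mm wide at y = -30, 0, 30, open above and at the front (-x), the bench their floor, closed behind by a plate 45 mm high from x = 60 to 70; transistors behind it to x = 75
Mind the look-alikes: they are no part of the job. What is shaped like the heatsink but orange or purple is not meant.

How it is judged:
By the outcome, as a careful person would: the job done as asked, in the order asked, and still so for the second after the job is handed in, with the robot touching nothing.
It also fails if it takes over 51 s, if anything falls off the work surface, if the arm or the gripper's body presses on something with over 40 N, if the wrist force passes 120 N, or if a joint passes its speed limit or range.

## Working session

There is one attempt and no reset: what is moved stays moved. The work goes in short steps, Python scripts to look and compute and a tool call to move; the robot and the scene stay as the last step left them, time stands still between calls to the robot, and variables do not carry over. Pictures are saved under pics/ and viewed, at most 10 in all, crops included, and the job is handed in when it is done.

Besides the shell and the picture viewer there is one more tool, called after ">>>" as a command line: name --argument value ..., lists and objects as JSON in quotes. jog_arm: Moves the arm, as the interface text tells. Its arguments: {"type":"object","properties":{"motion":{"type":"array"}},"required":["motion"]}

```bash
mkdir -p pics; python3 - <<'E'
from workcell import readout,camera,bot
import cv2,json,numpy as np,pickle
print(readout.get_obs(),bot.tcp_to_grasp)
for n in("top","side"):
    c=camera(n);pickle.dump(c,open(n+"0.pkl","wb"))
    cv2.imwrite(f"pics/{n}0.png",cv2.resize(c["pixels"][:,:,::-1],(800,600),interpolation=cv2.INTER_CUBIC))
    R=cv2.Rodrigues(c["rvec"])[0];print(n,-R.T@np.ravel(c["tvec"]),R,c["K"][0],c["dist"])
E
```

```text
{'clock': 0.0, 'joint_pos': array([-1.26898535e+00,  2.41443313e-01,  3.72270924e-03,  1.33518835e+00,
       -8.07795591e-06,  1.57080418e+00]), 'joint_vel': array([ 0.00113033, -0.00104496,  0.00065453,  0.00018525, -0.00079631,
       -0.00038958]), 'tau': array([ 3.51289000e-04, -3.72318721e+01,  2.52406955e+01,  1.71323150e-02,
        5.09917697e-05,  8.71852563e-06]), 'eef_pos': array([ 0.14843566, -0.47680024,  0.23039722]), 'tool_rot': array([ 9.88635396e-01,  1.50329431e-01, -1.62796145e-04, -1.04369961e-03]), 'ft_force': array([-0.32887441,  0.01913999,  0.43186421]), 'ft_torque': array([-0.00235111,  0.00893954,  0.02026341]), 'grasp_force': 0.0, 'grip_width': 0.08555387337720873} 0.0187
top [ 0.224656   -0.00690958  1.19006297] [[ 0.03785335 -0.99926936  0.00527917]
 [-0.97779234 -0.0381285  -0.20607854]
 [ 0.20612926  0.00263883 -0.97852121]] [431.83593892   0.         256.61732637] [-0.0098295  0.         0.         0.         0.       ]
side [0.09945027 0.6214589  0.73530302] [[-0.88570826 -0.4639747  -0.01575964]
 [-0.30373471  0.60482177 -0.73616293]
 [ 0.35109274 -0.64723883 -0.67662085]] [351.80169045   0.         255.26838829] [0.03841316 0.         0.         0.         0.        ]
```

View pics/top0.png

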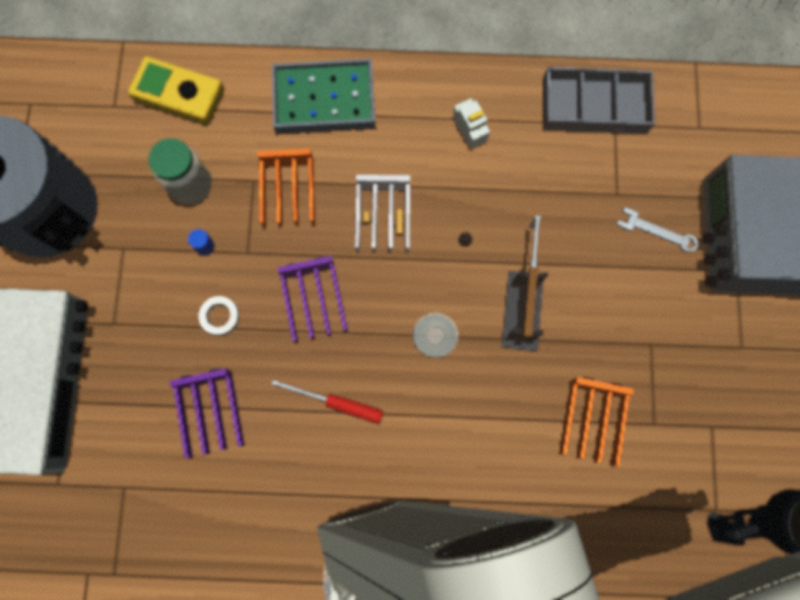

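View pics/side0.png

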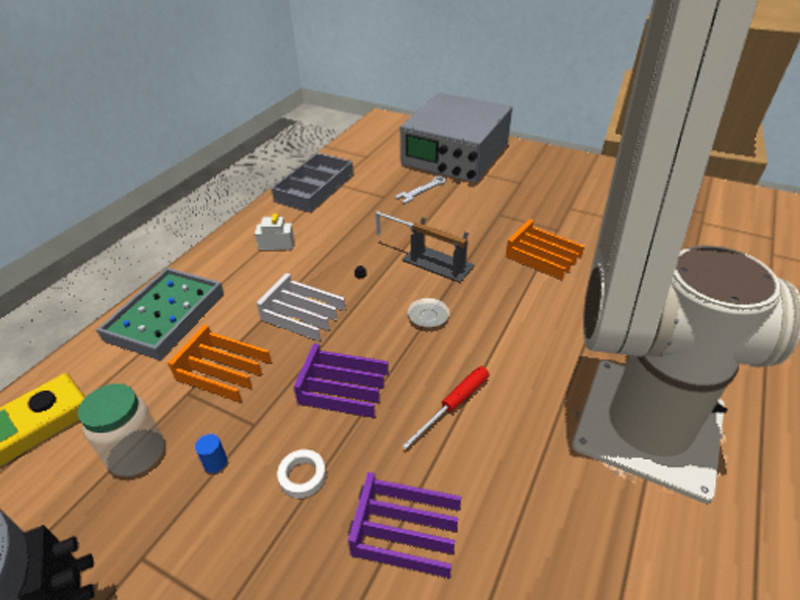

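Top view (800x600): the candidates are heat sinks silver (383,212), orange (287,187) and (597,420), purple (313,298) and (207,412). I choose silver, as the description gives. Brass pieces in it are the long one at (400,222) in the right slot and the short one at (366,217) in the left. The pick is at (531,280) with its hook up at (537,218). Next is a close crop plus measurement.

```bash
cat > h.py <<'E'
import numpy as np,cv2,pickle
def ray(c,px,z):
    "pixel (512x384 frame) -> world point on plane z"
    u=cv2.undistortPoints(np.array([[px]],float),c["K"],c["dist"]).ravel()
    R=cv2.Rodrigues(c["rvec"])[0];o=-R.T@np.ravel(c["tvec"]);d=R.T@np.array([*u,1])
    return o+d*(z-o[2])/d[2]
def proj(c,p): return cv2.projectPoints(np.array(p,float).reshape(-1,3),c["rvec"],c["tvec"],c["K"],c["dist"])[0].reshape(-1,2)
def load(n): return pickle.load(open(n+".pkl","rb"))
E
python3 - <<'E'
from h import *
t=load("top0");s=load("side0")
a=t["pixels"][100:230,215:365,::-1]; a=cv2.resize(a,None,fx=4,fy=4,interpolation=cv2.INTER_CUBIC)
b=s["pixels"][120:230,150:310,::-1]; b=cv2.resize(b,None,fx=5,fy=5,interpolation=cv2.INTER_CUBIC)
cv2.imwrite("pics/tc.png",a);cv2.imwrite("pics/sc.png",b)
hsv=cv2.cvtColor(t["pixels"],cv2.COLOR_RGB2HSV)
m=cv2.inRange(hsv,(18,130,120),(32,255,255));n,l,st,ce=cv2.connectedComponentsWithStats(m)
for i in range(1,n):
    if st[i][4]>5: print("brass",st[i],ce[i],ray(t,ce[i],.012))
m=cv2.inRange(hsv,(0,0,150),(180,40,255));n,l,st,ce=cv2.connectedComponentsWithStats(m)
for i in range(1,n):
    if st[i][4]>15: print("silver",st[i],ce[i])
E
```

```text
brass [  81   35   62   41 1103] [113.76518586  56.1731641 ] [0.86586227 0.43778182 0.012     ]
brass [301  70   9   7  29] [305.06896552  73.31034483] [ 0.83312197 -0.1336844   0.012     ]
brass [253 134   5  16  73] [255.05479452 141.39726027] [0.6161653 0.0061645 0.012    ]
brass [232 136   5   6  26] [234.  138.5] [0.62245668 0.06667447 0.012     ]
silver [ 65   0  15  12 109] [72.41284404  4.26605505]
silver [ 103    0   89   26 1101] [140.1671208    8.32879201]
silver [280   0  12   7  35] [286.57142857   1.71428571]
silver [ 342    0   81   34 1261] [378.39175258  14.34575734]
silver [404   0   9   8  39] [407.74358974   2.51282051]
silver [417   0   7   8  31] [419.5483871    3.16129032]
silver [14  2 10  8 44] [17.68181818  6.25      ]
silver [299   3  29  18 293] [312.94880546  10.96928328]
silver [256   9  26  22 326] [267.94171779  20.52760736]
silver [293   8   7   6  17] [295.88235294  10.70588235]
silver [427   9   7   6  24] [429.66666667  11.375     ]
silver [21 13 13  9 69] [27.71014493 18.        ]
silver [50 15 21  9 78] [59.80769231 20.53846154]
silver [292  19  
[... 418 characters left out ...]
27723]
silver [249 118   3  41 108] [249.91666667 137.84259259]
silver [395 133  51  27 312] [419.02564103 146.46474359]
silver [340 138   6  33  71] [342.43661972 153.92957746]
silver [   0  185   42  119 4036] [ 16.96555996 239.33374628]
silver [127 190  25  24 302] [139.21192053 201.51324503]
silver [267 201  25  25 323] [278.09287926 210.91021672]
silver [175 244  33  12  71] [190.84507042 249.45070423]
silver [ 277  340   98   44 2683] [330.80208722 367.14498695]
silver [309 347  31  10  54] [324.12962963 351.96296296]
silver [209 374   9  10  48] [212.77083333 379.83333333]
silver [361 375  19   9  96] [371.71875    380.32291667]
silver [498 378  14   6  49] [506.24489796 381.40816327]
```

View pics/tc.png

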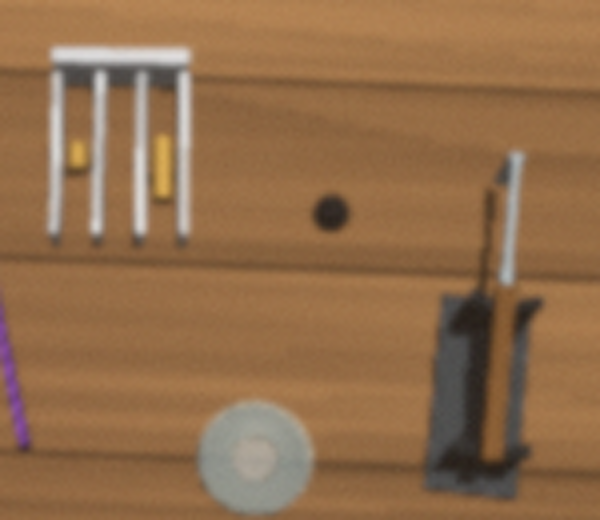

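View pics/sc.png

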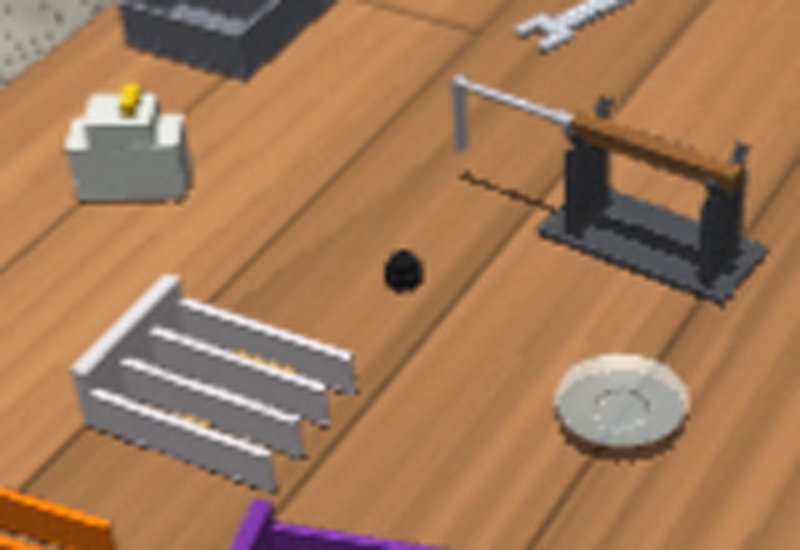

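The crops confirm the long spacer is in the right (−y) slot, centred at crop (162,167), and the short one is at (78,155). The pick runs from crop (494,462) to (516,152), with its hook at the far end. Now the geometry.

```bash
python3 - <<'E'
from h import *
t=load("top0");s=load("side0");np.set_printoptions(precision=4,suppress=True)
T=lambda x,y:((x+.5)/4-.5+215,(y+.5)/4-.5+100)
S=lambda x,y:((x+.5)/5-.5+150,(y+.5)/5-.5+120)
hsv=cv2.cvtColor(t["pixels"],cv2.COLOR_RGB2HSV)
m=cv2.inRange(hsv,(0,0,120),(180,45,255));m2=np.zeros_like(m)
for x0,x1 in((226,232),(237,242),(248,253),(258,263)):
    ys,xs=np.nonzero(m[118:159,x0:x1]);P=np.array([ray(t,(x+x0,y+118),.03)[:2] for x,y in zip(xs,ys)])
    l=cv2.fitLine(P.astype(np.float32),2,0,.001,.001).ravel();k=l[1]/l[0]
    print("fin yaw",np.degrees(np.arctan(k)),"y at x=.62",l[3]+k*(.62-l[2]),"x range",P[:,0].min(),P[:,0].max())
for z in(.045,):
    print("plate top edges",[ray(t,T(*p),z) for p in((51,46),(191,46),(51,67),(191,67))])
print("long ends",[ray(t,T(*p),.012) for p in((163,134),(162,199))],"short",ray(t,T(78,155),.012))
print("pick top: rear,handlefront,tip",[ray(t,T(*p),z) for p,z in(((493,463),.082),((507,286),.082),((517,152),.079))])
print("rest corners",[ray(t,T(*p),0.005) for p in((442,295),(425,487),(518,498))])
print("side: handle rear top, front, shaft tip, blade bottom(.02)",[ray(s,S(*p),z) for p,z in(((740,170),.082),((575,118),.082),((459,79),.079),((461,150),.02))])
E
```

```text
fin yaw 1.5763223 y at x=.62 0.08044429 x range 0.5587439227462949 0.6770573375746625
fin yaw 1.4476148 y at x=.62 0.05090232 x range 0.5598398680691947 0.6783016956496348
fin yaw 2.1586182 y at x=.62 0.020697134 x range 0.5610468042112055 0.6794356012178018
fin yaw 1.7432396 y at x=.62 -0.008694648 x range 0.562255248986106 0.6805720896274747
plate top edges [array([0.6914, 0.0872, 0.045 ]), array([ 0.6954, -0.0114,  0.045 ]), array([0.6758, 0.0864, 0.045 ]), array([ 0.6797, -0.0119,  0.045 ])]
long ends [array([0.641 , 0.0062, 0.012 ]), array([0.5924, 0.005 , 0.012 ])] short [0.6228 0.0663 0.012 ]
pick top: rear,handlefront,tip [array([ 0.4006, -0.2171,  0.082 ]), array([ 0.5195, -0.2265,  0.082 ]), array([ 0.6141, -0.2341,  0.079 ])]
rest corners [array([ 0.5316, -0.1957,  0.005 ]), array([ 0.3943, -0.1846,  0.005 ]), array([ 0.3891, -0.249 ,  0.005 ])]
side: handle rear top, front, shaft tip, blade bottom(.02) [array([ 0.4016, -0.2155,  0.082 ]), array([ 0.5181, -0.2203,  0.082 ]), array([ 0.6094, -0.2301,  0.079 ]), array([ 0.6112, -0.2309,  0.02  ])]
```

>>> jog_arm --motion '[{"x": 50, "y": -19, "z": 0, "spin": 3, "fingers": -1}, {"x": 100, "y": -38, "spin": 6, "z": 0, "fingers": -1}, {"x": 155, "y": -58, "spin": 9, "z": 0, "fingers": -1}, {"x": 210, "y": -79, "spin": 13, "z": 0, "fingers": -1}, {"x": 265, "y": -100, "spin": 16, "z": 10, "fingers": -1}, {"x": 320, "y": -121, "spin": 19, "z": 20, "fingers": -1}, {"x": 365, "y": -138, "spin": 21, "z": 40, "fingers": -1}, {"x": 388, "y": -146, "spin": 22, "z": 60, "fingers": -1}]'

```text
clock: 1.1
eef_pos: [0.4773, -0.2207, 0.1703]
tool_rot: [0.999, -0.04, -0.0, -0.0]
ft_force: [-0.8, 0.1, -0.6]
grip_width: 0.0857
grasp_force: 0.0
```

```bash
cat > st.py <<'E'
from workcell import readout
from scipy.spatial.transform import Rotation as Ro
import numpy as np
o=readout.get_obs();R=Ro.from_quat(o["tool_rot"]).as_matrix()
print(o["clock"],o["eef_pos"].round(4),"yaw",np.degrees(np.arctan2(R[1,0],R[0,0])).round(2),"zax",R[:,2].round(3),"F",o["ft_force"].round(1),"w",o["grip_width"],o["grasp_force"],o["joint_pos"].round(2))
def to(x,y,z): print("tool mm to target",(1000*R.T@(np.array([x,y,z])-o["eef_pos"])).round(1))
E
python3 - <<'E'
from st import *
to(.475,-.2217,.0563)
E
```

```text
1.1 [ 0.4773 -0.2207  0.1703] yaw -4.57 zax [-0.  0. -1.] F [-0.8  0.1 -0.6] w 0.0857390892747521 0.0 [-0.43  0.33 -0.04  1.2   0.    2.79]
tool mm to target [ -2.2   1.3 114. ]
```

>>> jog_arm --motion '[{"x": -2, "y": 1, "z": 0, "spin": -10, "fingers": -1}, {"x": -2, "y": 1, "z": 0, "spin": -20, "fingers": -1}, {"x": -2, "y": 1, "z": 0, "spin": -30, "fingers": -1}, {"x": -2, "y": 1, "z": 0, "spin": -40, "fingers": -1}, {"x": -2, "y": 1, "z": 0, "spin": -50, "fingers": -1}, {"x": -2, "y": 1, "z": 0, "spin": -60, "fingers": -1}, {"x": -2, "y": 1, "z": 0, "spin": -70, "fingers": -1}, {"x": -2, "y": 1, "z": 0, "spin": -80, "fingers": -1}]'

```text
clock: 2.1
eef_pos: [0.4732, -0.2233, 0.1708]
tool_rot: [0.79, 0.613, -0.0, -0.001]
ft_force: [-0.3, -0.1, 0.1]
grip_width: 0.0853
grasp_force: 0.0
```

>>> jog_arm --motion '[{"x": 0, "y": 0, "z": 0, "spin": -10, "fingers": -1}, {"x": 0, "y": 0, "z": 0, "spin": -20, "fingers": -1}, {"x": 0, "y": 0, "z": 0, "spin": -30, "fingers": -1}, {"x": 0, "y": 0, "z": 0, "spin": -40, "fingers": -1}, {"x": 0, "y": 0, "z": 0, "spin": -50, "fingers": -1}, {"x": 0, "y": 0, "z": 0, "spin": -60, "fingers": -1}, {"x": 0, "y": 0, "z": 0, "spin": -70, "fingers": -1}, {"x": 0, "y": 0, "z": 0, "spin": -80, "fingers": -1}]'

```text
clock: 3.1
eef_pos: [0.4732, -0.2233, 0.1707]
tool_rot: [0.211, 0.977, 0.0, -0.001]
ft_force: [0.6, -0.2, 0.3]
grip_width: 0.0854
grasp_force: 0.0
```

>>> jog_arm --motion '[{"x": 0, "y": 0, "z": 0, "spin": -10, "fingers": -1}, {"x": 0, "y": 0, "z": 0, "spin": -20, "fingers": -1}, {"x": 0, "y": 0, "z": 0, "spin": -20, "fingers": -1}]'

```text
clock: 3.48
eef_pos: [0.4733, -0.2234, 0.1708]
tool_rot: [0.042, 0.999, 0.0, -0.001]
ft_force: [0.6, -0.5, -0.2]
grip_width: 0.0852
grasp_force: 0.0
```

```bash
python3 - <<'E'
from st import *
to(.475,-.2217,.0563)
E
```

```text
3.475 [ 0.4733 -0.2234  0.1708] yaw 175.17 zax [-0.001  0.    -1.   ] F [ 0.6 -0.5 -0.2] w 0.08522328960284203 0.0 [-0.44  0.32 -0.05  1.2  -0.   -0.36]
tool mm to target [ -1.7   1.8 114.5]
```

>>> jog_arm --motion '[{"x": -2, "y": 2, "z": 40, "spin": 0, "fingers": -1}, {"x": -2, "y": 2, "z": 75, "spin": 0, "fingers": -1}, {"x": -2, "y": 2, "z": 100, "spin": 0, "fingers": -1}, {"x": -2, "y": 2, "z": 114, "spin": 0, "fingers": -1}, {"x": -2, "y": 2, "z": 114, "spin": 0, "fingers": -1}]'

```text
clock: 4.1
eef_pos: [0.4751, -0.2214, 0.0565]
tool_rot: [0.042, 0.999, 0.0, -0.001]
ft_force: [-0.1, 0.6, 0.2]
grip_width: 0.0854
grasp_force: 0.0
```

```bash
python3 - <<'E'
from st import *
from workcell import camera
import cv2
a=camera("side")["pixels"][100:210,200:360,::-1];b=camera("top")["pixels"][110:220,280:400,::-1]
a=cv2.resize(a,(560,385),interpolation=2);cv2.imwrite("pics/g1.png",a)
E
```

```text
4.1 [ 0.4751 -0.2214  0.0565] yaw 175.22 zax [-0.002  0.001 -1.   ] F [-0.1  0.6  0.2] w 0.08543192551538088 0.0 [-0.44  0.43 -0.21  0.93 -0.   -0.35]
```

View pics/g1.png

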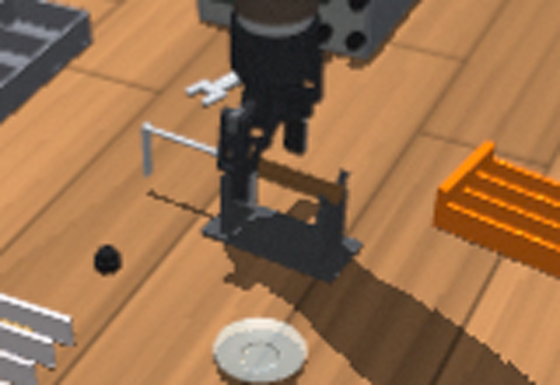

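The fingers straddle the handle, near finger at (232,140) and far finger at (295,135), between the posts. Closing.

>>> jog_arm --motion '[{"x": 0, "y": 0, "z": 0, "spin": 0, "fingers": 1}, {"x": 0, "y": 0, "z": 0, "spin": 0, "fingers": 1}, {"x": 0, "y": 0, "z": 0, "spin": 0, "fingers": 1}, {"x": 0, "y": 0, "z": 0, "spin": 0, "fingers": 1}, {"x": 0, "y": 0, "z": 0, "spin": 0, "fingers": 1}, {"x": 0, "y": 0, "z": 0, "spin": 0, "fingers": 1}, {"x": 0, "y": 0, "z": 0, "spin": 0, "fingers": 1}, {"x": 0, "y": 0, "z": 0, "spin": 0, "fingers": 1}]'

```text
clock: 5.2
eef_pos: [0.476, -0.2218, 0.0577]
tool_rot: [0.041, 0.999, -0.0, 0.0]
ft_force: [-1.2, -1.1, 4.8]
grip_width: 0.0125
grasp_force: 59.0
```

>>> jog_arm --motion '[{"x": 0, "y": 0, "z": -10, "spin": 0, "fingers": 1}, {"x": 0, "y": 0, "z": -25, "spin": 0, "fingers": 1}, {"x": 0, "y": 0, "z": -45, "spin": 0, "fingers": 1}, {"x": 0, "y": 0, "z": -65, "spin": 0, "fingers": 1}, {"x": 0, "y": 0, "z": -70, "spin": 0, "fingers": 1}, {"x": 0, "y": 0, "z": -70, "spin": 0, "fingers": 1}]'

```text
clock: 5.95
eef_pos: [0.4759, -0.2217, 0.1276]
tool_rot: [0.041, 0.999, -0.0, 0.0]
ft_force: [-0.1, -0.1, -1.1]
grip_width: 0.0128
grasp_force: 58.5
```

```bash
python3 - <<'E'
from st import *
from workcell import camera
import cv2,pickle
for n in("side","top"): c=camera(n);pickle.dump(c,open(n+"1.pkl","wb")); 
import h
s=h.load("side1")["pixels"][80:200,190:350,::-1];t=h.load("top1")["pixels"][80:200,270:430,::-1]
cv2.imwrite("pics/l1.png",np.vstack([cv2.resize(s,(640,300)[:2],interpolation=2) if 0 else cv2.resize(s,(400,300),interpolation=2),cv2.resize(t,(400,300),interpolation=2)]))
E
```

```text
5.95 [ 0.4759 -0.2217  0.1276] yaw 175.29 zax [ 0.001 -0.    -1.   ] F [-0.1 -0.1 -1.1] w 0.012770654712091357 58.45788359642029 [-0.44  0.36 -0.11  1.1   0.   -0.35]
```

View pics/l1.png

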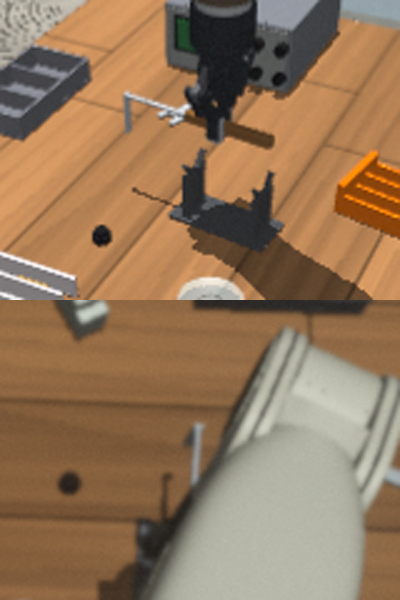

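The side view (upper panel) shows the pick lifted level, with its hook at (127,95) to (128,132). The top view (lower panel) shows the hook tip at (198,424). Next I compute the blade position relative to the TCP and the target moves.

```bash
python3 - <<'E'
from st import *
from h import *
s=load("side1");t=load("top1")
print("side blade bottom",ray(s,(241.2,132.8),.090),"shaft tip",ray(s,(239.8,117.5),.148),"top tip",ray(t,(349.2,129.6),.148))
yp=np.radians(-4.7);e=o["eef_pos"]
print("pred blade",e+136*.001*np.array([np.cos(yp),np.sin(yp),0]))
E
```

```text
6.05 [ 0.4752 -0.2214  0.1266] yaw 175.29 zax [-0.001  0.001 -1.   ] F [-0.4 -0.1 -1.9] w 0.012708669754610047 58.457738757133484 [-0.44  0.36 -0.12  1.1   0.   -0.35]
side blade bottom [ 0.60901391 -0.22897756  0.09      ] shaft tip [ 0.61037173 -0.22738558  0.148     ] top tip [ 0.61196238 -0.23366899  0.148     ]
pred blade [ 0.61074892 -0.23257532  0.12658229]
```

>>> jog_arm --motion '[{"x": -4, "y": 30, "z": 0, "spin": -1, "fingers": 1}, {"x": -8, "y": 70, "z": 0, "spin": -2, "fingers": 1}, {"x": -13, "y": 110, "z": 0, "spin": -3, "fingers": 1}, {"x": -18, "y": 150, "z": 0, "spin": -4, "fingers": 1}, {"x": -23, "y": 190, "z": 0, "spin": -5, "fingers": 1}, {"x": -28, "y": 218, "z": 0, "spin": -6, "fingers": 1}, {"x": -30, "y": 228, "z": 0, "spin": -6.5, "fingers": 1}, {"x": -30, "y": 228, "z": 0, "spin": -6.5, "fingers": 1}]'

```text
clock: 7.05
eef_pos: [0.524, 0.0032, 0.1267]
tool_rot: [-0.016, 1.0, -0.0, -0.001]
ft_force: [-0.0, -0.3, -0.2]
grip_width: 0.0127
grasp_force: 58.6
```

>>> jog_arm --motion '[{"x": 0, "y": 0, "z": 0, "spin": 0, "fingers": 1}, {"x": 0, "y": 0, "z": 20, "spin": 0, "fingers": 1}, {"x": 0, "y": 0, "z": 30, "spin": 0, "fingers": 1}, {"x": 0, "y": 0, "z": 30, "spin": 0, "fingers": 1}]'

```text
clock: 7.55
eef_pos: [0.5234, 0.0024, 0.0964]
tool_rot: [-0.015, 1.0, -0.0, -0.001]
ft_force: [-0.5, 0.2, -0.7]
grip_width: 0.0131
grasp_force: 58.6
```

```bash
python3 - <<'E'
from st import *
from workcell import camera
to(.524,.003,.0415)
import cv2,pickle
for n in("side","top"): c=camera(n);pickle.dump(c,open(n+"2.pkl","wb")); 
import h
s=h.load("side2")["pixels"][110:230,150:310,::-1];t=h.load("top2")["pixels"][80:200,180:340,::-1]
cv2.imwrite("pics/l2.png",np.vstack([cv2.resize(x,(400,300),interpolation=2) for x in(s,t)]))
E
```

```text
7.55 [0.5234 0.0024 0.0964] yaw -178.28 zax [-0.002 -0.    -1.   ] F [-0.5  0.2 -0.7] w 0.013104828038971988 58.62726151943207 [ 0.    0.39 -0.16  1.03 -0.   -0.03]
tool mm to target [-0.8  0.6 54.9]
```

View pics/l2.png

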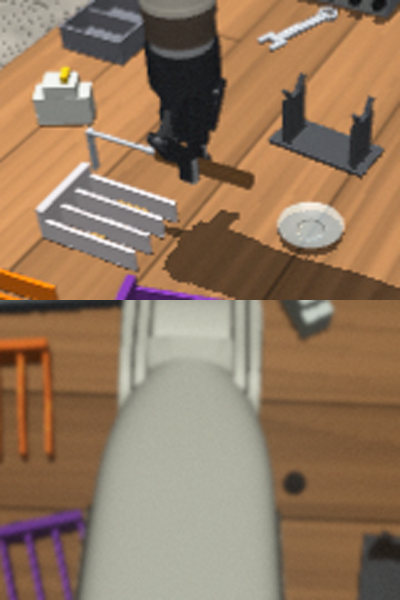

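The side view has the hook tip at (94,166), just above the fins; the arm hides the top view. I'll check the hook's ray and its projection against the slot.

```bash
python3 - <<'E'
from h import *
s=load("side2")
print(ray(s,(187.6,176.4),.0587), proj(s,[[.6595,.0065,.0587],[.6595,.0065,.004],[.6775,-.008,.03],[.64,.006,.014]]))
# plate/fin checks from side view before motion: right fin (y=-45) top ends & plate right top corner
s0=load("side0")
S=lambda x,y:((x+.5)/5-.5+150,(y+.5)/5-.5+120)
print("fin4 front top",ray(s0,S(352,353),.03),"fin3 front top",ray(s0,S(326,386),.03),"spacer rear top",ray(s0,S(238,354),.014))
E
```

```text
[0.6622272  0.00625172 0.0587    ] [[188.30030152 176.71207455]
 [190.8650545  190.23409659]
 [187.62401426 179.41941924]
 [195.7584564  189.6497693 ]]
fin4 front top [ 0.56188398 -0.01082128  0.03      ] fin3 front top [0.5603211  0.02038672 0.03      ] spacer rear top [0.63410839 0.00684397 0.014     ]
```

>>> jog_arm --motion '[{"x": -1, "y": 0, "z": 12, "spin": 0, "fingers": 1}, {"x": -1, "y": 0, "z": 24, "spin": 0, "fingers": 1}, {"x": -1, "y": 0, "z": 34, "spin": 0, "fingers": 1}, {"x": -1, "y": 0, "z": 42, "spin": 0, "fingers": 1}, {"x": -1, "y": 0, "z": 48, "spin": 0, "fingers": 1}, {"x": -1, "y": 0, "z": 51, "spin": 0, "fingers": 1}, {"x": -1, "y": 0, "z": 54, "spin": 0, "fingers": 1}, {"x": -1, "y": 0, "z": 54, "spin": 0, "fingers": 1}]'

```text
clock: 8.65
eef_pos: [0.5254, 0.0031, 0.0433]
tool_rot: [-0.016, 1.0, -0.0, 0.0]
ft_force: [0.4, -1.8, -1.3]
grip_width: 0.0125
grasp_force: 58.6
```

>>> jog_arm --motion '[{"x": 6, "y": 0, "z": 1, "spin": 0, "fingers": 1}, {"x": 12, "y": 0, "z": 1, "spin": 0, "fingers": 1}, {"x": 18, "y": 0, "z": 1, "spin": 0, "fingers": 1}, {"x": 24, "y": 0, "z": 1, "spin": 0, "fingers": 1}, {"x": 30, "y": 0, "z": 1, "spin": 0, "fingers": 1}, {"x": 36, "y": 0, "z": 1, "spin": 0, "fingers": 1}, {"x": 42, "y": 0, "z": 1, "spin": 0, "fingers": 1}, {"x": 48, "y": 0, "z": 1, "spin": 0, "fingers": 1}]'

```text
clock: 9.65
eef_pos: [0.4771, 0.0016, 0.0424]
tool_rot: [-0.016, 1.0, 0.0, 0.0]
ft_force: [0.5, 0.2, -1.5]
grip_width: 0.0131
grasp_force: 58.5
```

>>> jog_arm --motion '[{"x": 6, "y": 0, "z": 0, "spin": 0, "fingers": 1}, {"x": 12, "y": 0, "z": 0, "spin": 0, "fingers": 1}, {"x": 18, "y": 0, "z": 0, "spin": 0, "fingers": 1}, {"x": 24, "y": 0, "z": 0, "spin": 0, "fingers": 1}, {"x": 30, "y": 0, "z": 0, "spin": 0, "fingers": 1}, {"x": 36, "y": 0, "z": 0, "spin": 0, "fingers": 1}, {"x": 40, "y": 0, "z": 0, "spin": 0, "fingers": 1}, {"x": 40, "y": 0, "z": 0, "spin": 0, "fingers": 1}]'

```text
clock: 10.65
eef_pos: [0.4369, 0.0004, 0.0423]
tool_rot: [-0.016, 1.0, -0.0, -0.0]
ft_force: [-0.5, -0.3, -1.4]
grip_width: 0.013
grasp_force: 58.6
```

```bash
python3 - <<'E'
from st import *
from h import *
from workcell import camera
c=camera("side");pickle.dump(c,open("side3.pkl","wb"))
cv2.imwrite("pics/l3.png",cv2.resize(c["pixels"][120:230,160:320,::-1],(640,440),interpolation=2))
E
```

```text
10.65 [4.369e-01 4.000e-04 4.230e-02] yaw -178.21 zax [-0. -0. -1.] F [-0.5 -0.3 -1.4] w 0.013015347274279955 58.556265234947205 [ 0.    0.3  -0.46  0.81 -0.   -0.03]
```

View pics/l3.png

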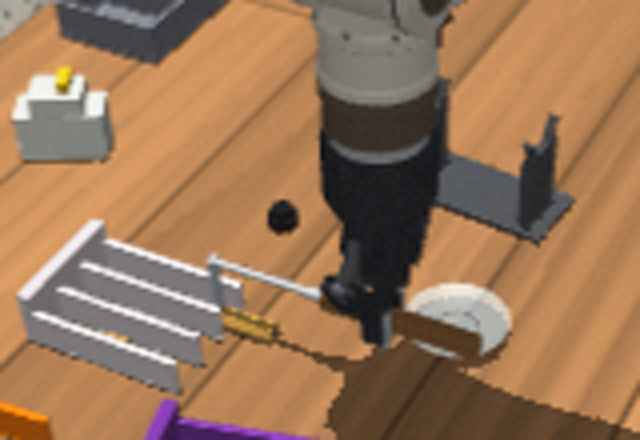

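The spacer is following: brass at (250,325) emerging from the slot, with the blade behind it at (217,290). It is not yet clear, so I drag on.

>>> jog_arm --motion '[{"x": 6, "y": 0, "z": 0, "spin": 0, "fingers": 1}, {"x": 12, "y": 0, "z": 0, "spin": 0, "fingers": 1}, {"x": 18, "y": 0, "z": 0, "spin": 0, "fingers": 1}, {"x": 24, "y": 0, "z": 0, "spin": 0, "fingers": 1}, {"x": 29, "y": 0, "z": 0, "spin": 0, "fingers": 1}, {"x": 33, "y": 0, "z": 0, "spin": 0, "fingers": 1}, {"x": 36, "y": 0, "z": 0, "spin": 0, "fingers": 1}, {"x": 36, "y": 0, "z": 0, "spin": 0, "fingers": 1}]'

```text
clock: 11.7
eef_pos: [0.4011, -0.0008, 0.0423]
tool_rot: [-0.016, 1.0, -0.0, -0.0]
ft_force: [-0.9, 0.3, -1.5]
grip_width: 0.0129
grasp_force: 58.6
```

```bash
python3 - <<'E'
from st import *
from h import *
from workcell import camera
c=camera("side");pickle.dump(c,open("side4.pkl","wb"))
hsv=cv2.cvtColor(c["pixels"],cv2.COLOR_RGB2HSV);m=cv2.inRange(hsv,(17,120,90),(34,255,255));m[:170]=0
n,l,s,ce=cv2.connectedComponentsWithStats(m)
for i in range(1,n):
    if s[i][4]>4 and 150<ce[i][0]<300:
        ys,xs=np.nonzero(l==i);W=np.array([ray(c,(x,y),.009) for x,y in zip(xs,ys)]);print(s[i],W.min(0),W.max(0),W.mean(0))
E
```

```text
11.7 [ 0.4011 -0.0008  0.0423] yaw -178.21 zax [-0. -0. -1.] F [-0.9  0.3 -1.5] w 0.012935643240443367 58.555760979652405 [-0.    0.25 -0.54  0.78 -0.   -0.03]
[225 200  15   9  74] [ 0.48815045 -0.00345334  0.009     ] [0.53715017 0.0160176  0.009     ] [0.51232933 0.00642832 0.009     ]
[161 221   5   3   5] [0.64091233 0.15312881 0.009     ] [0.6557299  0.15564288 0.009     ] [0.6483085  0.15438518 0.009     ]
```

The spacer now spans x .488 to .537, with the fin fronts at about .56, so it is clear. I back off slightly and lift.

>>> jog_arm --motion '[{"x": -4, "y": 0, "z": 0, "spin": 0, "fingers": 1}, {"x": -4, "y": 0, "z": -15, "spin": 0, "fingers": 1}, {"x": -4, "y": 0, "z": -35, "spin": 0, "fingers": 1}, {"x": -4, "y": 0, "z": -60, "spin": 0, "fingers": 1}, {"x": -4, "y": 0, "z": -80, "spin": 0, "fingers": 1}, {"x": -4, "y": 0, "z": -90, "spin": 0, "fingers": 1}, {"x": -4, "y": 0, "z": -95, "spin": 0, "fingers": 1}, {"x": -4, "y": 0, "z": -95, "spin": 0, "fingers": 1}]'

```text
clock: 12.75
eef_pos: [0.4053, -0.0006, 0.137]
tool_rot: [-0.016, 1.0, 0.0, -0.0]
ft_force: [-0.8, -0.8, -1.0]
grip_width: 0.0131
grasp_force: 58.6
```

```bash
python3 - <<'E'
from st import *
to(.4759,-.2217,.1276)
E
```

```text
12.75 [ 0.4053 -0.0006  0.137 ] yaw -178.21 zax [-0.  0. -1.] F [-0.8 -0.8 -1. ] w 0.013050234539680872 58.55583965778351 [-0.    0.13 -0.4   1.05 -0.   -0.03]
tool mm to target [ -63.6 -223.2    9.4]
```

>>> jog_arm --motion '[{"x": -8, "y": -28, "z": 0, "spin": 1, "fingers": 1}, {"x": -20, "y": -70, "z": 0, "spin": 2, "fingers": 1}, {"x": -32, "y": -112, "z": 0, "spin": 3, "fingers": 1}, {"x": -44, "y": -154, "z": 0, "spin": 4, "fingers": 1}, {"x": -54, "y": -192, "z": 0, "spin": 5, "fingers": 1}, {"x": -61, "y": -215, "z": 0, "spin": 6, "fingers": 1}, {"x": -63.5, "y": -223, "z": 0, "spin": 6.5, "fingers": 1}, {"x": -63.5, "y": -223, "z": 0, "spin": 6.5, "fingers": 1}]'

```text
clock: 13.75
eef_pos: [0.4754, -0.2212, 0.1365]
tool_rot: [0.041, 0.999, 0.001, -0.001]
ft_force: [-0.2, -0.3, -1.5]
grip_width: 0.013
grasp_force: 58.8
```

>>> jog_arm --motion '[{"x": 0, "y": 0, "z": 0, "spin": 0, "fingers": 1}, {"x": 0, "y": 0, "z": 20, "spin": 0, "fingers": 1}, {"x": 0, "y": 0, "z": 35, "spin": 0, "fingers": 1}, {"x": 0, "y": 0, "z": 35, "spin": 0, "fingers": 1}, {"x": 0, "y": 0, "z": 35, "spin": 0, "fingers": 1}]'

```text
clock: 14.38
eef_pos: [0.4761, -0.2214, 0.1027]
tool_rot: [0.041, 0.999, -0.0, 0.0]
ft_force: [-0.4, 0.3, -1.3]
grip_width: 0.0127
grasp_force: 58.7
```

```bash
python3 - <<'E'
from st import *
to(.4759,-.2217,.0577)
E
```

```text
14.375 [ 0.4761 -0.2214  0.1027] yaw 175.32 zax [ 0. -0. -1.] F [-0.4  0.3 -1.3] w 0.012694376968683462 58.7457937002182 [-0.44  0.38 -0.15  1.04 -0.   -0.35]
tool mm to target [ 0.2 -0.3 45. ]
```

>>> jog_arm --motion '[{"x": 0, "y": 0, "z": 10, "spin": 0, "fingers": 1}, {"x": 0, "y": 0, "z": 20, "spin": 0, "fingers": 1}, {"x": 0, "y": 0, "z": 29, "spin": 0, "fingers": 1}, {"x": 0, "y": 0, "z": 36, "spin": 0, "fingers": 1}, {"x": 0, "y": 0, "z": 41, "spin": 0, "fingers": 1}, {"x": 0, "y": 0, "z": 44, "spin": 0, "fingers": 1}, {"x": 0, "y": 0, "z": 45, "spin": 0, "fingers": 1}, {"x": 0, "y": 0, "z": 45, "spin": 0, "fingers": 1}]'

```text
clock: 15.38
eef_pos: [0.4759, -0.2216, 0.0577]
tool_rot: [0.041, 0.999, -0.0, 0.0]
ft_force: [-0.7, 0.4, 1.5]
grip_width: 0.0127
grasp_force: 59.0
```

Seated: Fz changed from −1.3 to +1.5 N. Releasing and rising.

>>> jog_arm --motion '[{"x": 0, "y": 0, "z": 0, "spin": 0, "fingers": -1}, {"x": 0, "y": 0, "z": 0, "spin": 0, "fingers": -1}, {"x": 0, "y": 0, "z": 0, "spin": 0, "fingers": -1}, {"x": 0, "y": 0, "z": 0, "spin": 0, "fingers": -1}, {"x": 0, "y": 0, "z": 0, "spin": 0, "fingers": -1}, {"x": 0, "y": 0, "z": 0, "spin": 0, "fingers": -1}, {"x": 0, "y": 0, "z": 0, "spin": 0, "fingers": -1}]'

```text
clock: 16.25
eef_pos: [0.4759, -0.2215, 0.0573]
tool_rot: [0.041, 0.999, 0.0, -0.0]
ft_force: [-0.0, 0.2, -0.6]
grip_width: 0.0855
grasp_force: 0.0
```

>>> jog_arm --motion '[{"x": 0, "y": 0, "z": -15, "spin": 0, "fingers": -1}, {"x": 0, "y": 0, "z": -40, "spin": 0, "fingers": -1}, {"x": 0, "y": 0, "z": -75, "spin": 0, "fingers": -1}, {"x": 0, "y": 0, "z": -110, "spin": 0, "fingers": -1}, {"x": 0, "y": 0, "z": -130, "spin": 0, "fingers": -1}, {"x": 0, "y": 0, "z": -140, "spin": 0, "fingers": -1}]'

```text
clock: 17.0
eef_pos: [0.4766, -0.2219, 0.1997]
tool_rot: [0.041, 0.999, -0.001, 0.002]
ft_force: [0.0, 0.2, -0.4]
grip_width: 0.0851
grasp_force: 0.0
```

>>> jog_arm --motion '[{"x": 30, "y": -30, "z": 0, "spin": 0, "fingers": -1}, {"x": 60, "y": -70, "z": 0, "spin": 0, "fingers": -1}, {"x": 90, "y": -110, "z": 0, "spin": 0, "fingers": -1}, {"x": 120, "y": -150, "z": 0, "spin": 0, "fingers": -1}, {"x": 140, "y": -180, "z": 0, "spin": 0, "fingers": -1}, {"x": 150, "y": -190, "z": 0, "spin": 0, "fingers": -1}, {"x": 150, "y": -190, "z": 0, "spin": 0, "fingers": -1}, {"x": 150, "y": -190, "z": 0, "spin": 0, "fingers": -1}]'

```text
clock: 18.0
eef_pos: [0.3114, -0.3977, 0.1972]
tool_rot: [0.04, 0.999, 0.0, 0.0]
ft_force: [-0.5, 0.3, 1.0]
grip_width: 0.0856
grasp_force: 0.0
```

```bash
python3 - <<'E'
from st import *
from h import *
from workcell import camera
t=camera("top");s=camera("side")
a=cv2.resize(t["pixels"][100:230,215:365,::-1],(400,347),interpolation=2);b=cv2.resize(s["pixels"][110:235,150:310,::-1],(400,312),interpolation=2)
cv2.imwrite("pics/f.png",np.hstack([a[:312],b]))
E
```

```text
18.0 [ 0.3114 -0.3977  0.1972] yaw 175.36 zax [ 0.     0.001 -1.   ] F [-0.5  0.3  1. ] w 0.08564225726806833 0.0 [-0.91  0.27 -0.05  1.25  0.   -0.83]
```

View pics/f.png

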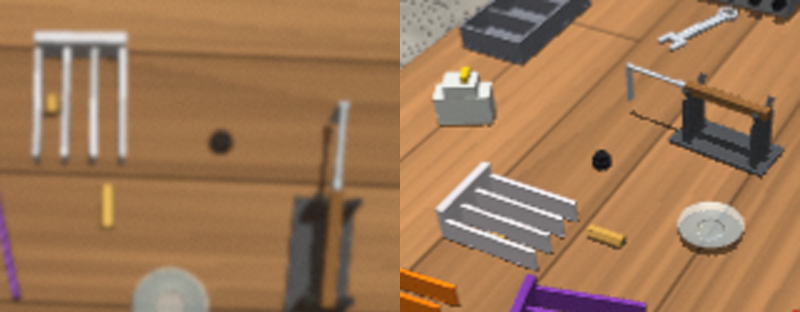

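The long spacer lies clear in front of the fins at (107,205). The short one is still in its slot at (52,104), and the pick is back in its rest with its hook at (343,104). Handing in.

```bash
python3 -c "
from workcell import bot
print(bot.job_done())"
```

```text
the job is handed in; nothing more can be done
None
```

I dragged the long spacer out with the hook until it lay about 20 mm clear in front of the fins, left the short spacer in its slot, laid the pick back in its rest, and handed the job in at about 18 s.

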